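Put a lamp driver under the bench magnifier

TASK

The magnifier lamp hangs over the work holder: take its knob, swing it gently well out of the way, then set the lamp driver (do not drop it) upright and flat in the holder, long side along the holder's long side. Then swing the magnifier gently back so that its lens is centred over the driver, and let go. Leave the other things on the bench where they are.

Things in the scene. Friction and masses are not known exactly. Their poses are not given: they have to be found in the camera images.
- lamp_stand: Fixed stand of the magnifier lamp: white disc foot 100 mm across and 16 mm high with a 22 mm aluminium post. Origin on the post's axis at the bench top. The arm's hinge is the upright axis through this origin; the top of the hinge hub is 186 mm up. Position and yaw vary.
- lamp_arm (a joint): Angle of the lamp arm about the upright post, rad. At 0 the arm points along the stand's own -y axis; a positive angle turns it anticlockwise seen from above (towards the stand's +x, away from the robot). Stops at -1.0 and 1.6. The hinge is level and stiff enough to stay where it is left: about 0.12 N m, that is about 0.8 N at the knob. It must stay below 2.5 rad/s (about 0.4 m/s at the knob).
- lamp_knob (a point): Centre of the part of the knob to hold: upright black cylinder, 16 mm in diameter, standing 50 mm up from the flat aluminium arm (arm top 172 mm, knob top 222 mm, this point 200 mm above the bench; arm 16 mm wide), 155 mm from the hinge axis, straight between hinge and lens. The knob turns with the arm.
- lens_center (a point): Centre of the clear round lens at the end of the arm, 236 mm from the hinge axis: glass 96 mm across in a white ring 119 mm across, underside 158 mm and top 172 mm above the bench.
- holder: Work holder fixed to the bench: low rectangular tray, 70 x 52 mm outside, black floor 4 mm above the bench, aluminium rim 5 mm thick whose top is 9 mm above the bench; inside 60 mm (its x) by 42 mm (its y). Origin at the centre of its underside, on the bench. It lies 228 to 242 mm from the lamp's hinge axis; at the start the lens is over or nearly over it.
- driver_center (a point): Centre (half-way up) of the lamp driver: loose white plastic block 50 mm long (its x), 32 mm wide (its y), smooth sides 22 mm high, with a small grey terminal block and a copper disc on top (26 mm high in all), about 90 g. This point is 13 mm above its underside. It starts flat on the bench. Either way round in the holder is right. Released higher than about 40 mm above the bench counts as dropped.
- spool: Bystander: upright spool of solder, 54 mm across, 40 mm high. Origin at the centre of its underside.
- multimeter: Bystander: orange multimeter lying flat, 85 x 175 mm, 48 mm high over its dial. Origin at the centre of its underside.
- glue: Bystander: small white bottle, 34 mm across, 80 mm high. Origin at the centre of its underside.
- screwdriver: Bystander: screwdriver lying on the bench near the lamp stand.
- driver: The same lamp driver; origin at the centre of its underside, 13 mm below point driver_center.
Things that resemble listed ones, but are neither listed nor needed, are in the scene too. Several things have the shape of the holder; the one meant has the colours described above.

How it is judged (in metres and radians):
On the way, in this order (a step that is already met when the one before it is completed fails the run):
1. The magnifier is swung clear: lens centre more than 140 mm (horizontally) from the holder's centre (horizontal distance between lens_center and holder above 0.14 m), for 0.2 s.
2. The driver lies in the holder, released (x of driver_center in the frame of holder between -0.008 and 0.008 m and y of driver_center in the frame of holder between -0.008 and 0.008 m and z of driver_center in the frame of holder between 0.014 and 0.02 m and angle between driver_center's own z axis and vertical below 0.1 rad and angle between the x axis of driver_center and the x axis of holder, either way round below 0.25 rad and contact force between driver and the fingers below 0.05 N), for 0.2 s.
At the end, for the whole second after the job is handed in: The driver lies flat, upright and at rest in the holder (centre within 8 mm of the holder's in its x and y, on its floor within 3 mm, long sides within 0.25 rad, tilt under 0.1 rad), released; the lens centre is within 20 mm horizontally of the driver's centre and the lamp arm is still (all of step 2 and horizontal distance between lens_center and driver_center below 0.02 m and velocity of joint lamp_arm between -0.05 and 0.05 rad/s and linear speed of driver below 0.02 m/s); the robot touches nothing.
It fails at once if The lamp arm is flung (faster than 2.5 rad/s) (velocity of joint lamp_arm above 2.5 rad/s or velocity of joint lamp_arm below -2.5 rad/s).
It fails at once if The driver is dropped (loose with its centre more than 55 mm above the bench) (height (world z) of driver_center above 0.055 m and contact force between driver and anything else below 0.02 N).
It fails at once if Another thing on the bench is moved more than 30 mm (distance of any of spool, multimeter, glue, screwdriver from where it was at the start of the episode above 0.03 m).
It also fails if it takes over 72 s, if anything falls off the work surface, if the arm or the gripper's body presses on something with over 40 N, if the wrist force passes 120 N, or if a joint passes its speed limit or range.

ROBOT

A 6-joint arm with a two-finger parallel gripper is mounted at the origin on the work surface. World frame = base frame: x ahead of the robot, y to its left, z up, the work surface at z = 0. Lengths are in mm, angles in rad, forces in N, time in s.
With the tool pointing down it reaches from about 275 to 1000 mm from the base axis. Payload 8.4 kg.
Tool frame: the origin (TCP) lies midway between the tips of the shut fingers; the grasp point (between the pads) lies 19 mm behind it; z points along the fingers, y is the direction in which the jaws open and shut (so a half turn about z gives the same grasp; the last joint's range is limited). The gripper opens to 85 mm and grips with 20 to 120 N. Pads are 22 mm wide; open, the fingers measure 114 mm over their backs; the gripper's body (76 mm by 85 mm) begins 54 mm behind the grasp point. The pads swing forward as they close: fully open they stand 13 mm farther back than shut.
Start: joints at [-1.238, 0.353, 1.633, -0, 1.155, -0.002], TCP at [205.361, -590.3, 231.281] pointing down, gripper open.
Joint ranges: [-2.63, 2.63], [-0.92, 2.1], [0.06, 2.66], [-1.3, 4.44], [0, 2.69], [-3.02, 3.02]. Speed limits (rad/s): [2.22, 2.22, 2.79, 3.14, 3.14, 3.14].

INTERFACE

Orientations are given as [roll, pitch, yaw] about the fixed x, y, z axes, in that order (R = Rz(yaw) Ry(pitch) Rx(roll)).
In Python, from rig import r gives the robot as it stands. The module is installed in compiled form; this text tells all that it offers.
- The arm moves only by the tool drive_tool, never from a script. Its argument "moves" is a list of rows, each a list of 3 entries, a list of its own where there are three numbers: the closure, from 0 (fully open) to 1 (shut), then the shift along the tool's x, y, z in cm, then the turn about the tool's z in degrees. In form: [[claw, [dx, dy, dz], roll], ...]. A call has 1 to 12 rows; each row is the pose to reach, as a shift and turn from the pose measured when the call began, along the tool's axes at that moment; what a row does not reach only later rows make up. A row lasts 1/8 s, in which the tool goes at most 62.5 mm and 10.7 degrees, less where a joint would pass 70% of its speed; a pose out of reach is approached as far as the arm can. A call with a gripper value outside its range is refused whole. The fingers move at their own pace and stop on an object; "grip_force" is the grip in N (left out, the last holds). Time passes only in rows, so rows that repeat a pose let the fingers close. It gives the time, the measured TCP pose, the force and the opening at its end, in the units of the state.
- r.sense(): the state, without advancing time (a new reading comes with each control period).
- r.grab_frame(name): name is "side" or "top" or "wrist"; returns a dict with "color" (480x640x3 uint8, red, green, blue), "fx", "fy", "cx", "cy" (pixels), "pose" (4x4, takes a point from camera to world coordinates); the wrist camera has in their place "hand_eye" (4x4, takes a point from camera to tool coordinates, whose origin is the TCP and whose axes are the flange's). Camera axes: x right, y up, looking along -z (the intrinsics and any distortion apply to the point x, -y, -z); pixel columns grow to the right and rows downward; lengths in mm; the calibration is good to about 2 mm. The wrist camera is an equidistant fisheye: a pixel r from the principal point sees the ray r / f radians off the axis. A picture is of the moment at which its call begins: read the wrist's pose just before it. There is no depth.
- r.sign_off(): hands the job in, once; it reports no verdict.
Trained networks look in the newest picture that a camera, given by its name, has taken for a name from the list of things; names that differ only in an ending like _2 or _b are one class to them, and where a whole thing is asked for, a point or a joint stands for the part that bears it (a point fixed in the world has none). Each returns a list of dicts, best first, with "score" (0 to 1); they miss things now and then, are a little off and sometimes report something else, mostly with a low value. They report only what shows in the picture. A call takes as long as a camera call. They do not tell look-alikes from the thing itself.
- r.outline_of(thing, camera): "mask" (480x640 bool, what is visible of it) and "at" ([column, row] in pixels, amid what is visible of it).
- r.spot_point(thing, camera): "at" ([column, row] in pixels: a listed point, or the origin of a listed thing).
The state is a dict: "clock": time; "qpos": joint angles; "qvel": joint speeds; "joint_efforts": joint torques, N m; "eef_pos": TCP position; "tcp_rot": TCP orientation; "contact_force": force on the tool from outside, world axes, zero at the start; "wrist_torque": the same for the moment, N m; "opening": opening from 0.0 (shut) to 1.0 (fully open).
Only numpy, scipy, OpenCV 4.12 (cv2) and the standard library are available. Lean on these libraries where they do the work, as an engineer would, in place of code of your own. Each camera call takes 0.05 s, during which the arm holds its last target.

## Working session

There is one attempt and no reset: what is moved stays moved. The work goes in short steps, Python scripts to look and compute and a tool call to move; the robot and the scene stay as the last step left them, time stands still between calls to the robot, and variables do not carry over. Pictures are saved under pics/ and viewed, and the job is handed in when it is done.

Besides the shell and the picture viewer there is one more tool, called after "Request:" by a JSON object that holds its "method" and its "body". drive_tool: Moves the arm, as the interface text tells. Its arguments: {"type":"object","properties":{"moves":{"type":"array"},"grip_force":{"type":"number"}},"required":["moves"]}

```bash
mkdir -p pics
cat > h.py <<'E'
import numpy as np, cv2
from rig import r
from scipy.spatial.transform import Rotation as R
def snap(cam,fn):
    s=r.sense(); f=r.grab_frame(cam)
    cv2.imwrite('pics/'+fn,f['color'][:,:,::-1]); return s,f
def campose(f,s):
    if 'pose' in f: return np.array(f['pose'])
    T=np.eye(4);T[:3,:3]=R.from_euler('xyz',s['tcp_rot']).as_matrix();T[:3,3]=s['eef_pos']
    return T@np.array(f['hand_eye'])
def px2w(f,s,at,z,fish=False):
    T=campose(f,s);u=(at[0]-f['cx'])/f['fx'];v=(at[1]-f['cy'])/f['fy']
    if fish:
        th=np.hypot(u,v);k=np.tan(th)/th if th>1e-9 else 1;u*=k;v*=k
    d=T[:3,:3]@np.array([u,-v,-1.]);o=T[:3,3]
    return o+d*(z-o[2])/d[2]
def w2px(f,s,P,fish=False):
    T=np.linalg.inv(campose(f,s));p=T[:3,:3]@np.array(P,float)+T[:3,3]
    x,y=p[0]/-p[2],-p[1]/-p[2]
    if fish:
        rr=np.hypot(x,y);k=np.arctan(rr)/rr if rr>1e-9 else 1;x*=k;y*=k
    return np.array([f['cx']+f['fx']*x,f['cy']+f['fy']*y])
E
python3 - <<'E'
from h import *
for c in ['top','side','wrist']:
    s,f=snap(c,c+'0.png')
    print(c,{k:np.round(v,3).tolist() for k,v in f.items() if k!='color'})
    print(s) if c=='top' else 0
    for t,z in [('lamp_stand',0),('lamp_knob',200),('lens_center',165),('holder',0),('driver_center',13),('spool',0),('multimeter',0),('glue',0),('screwdriver',0)]:
        for d in r.spot_point(t,c)[:4]:
            print(t,round(d['score'],2),np.round(d['at']),np.round(px2w(f,s,d['at'],z,c=='wrist')))
E
```

```text
top {'fx': 457.292, 'fy': 457.292, 'cx': 314.131, 'cy': 245.525, 'pose': [[-0.011, 0.999, -0.041, 548.558], [-1.0, -0.012, -0.015, 11.42], [-0.015, 0.041, 0.999, 1255.14], [0.0, 0.0, 0.0, 1.0]]}
{'clock': 0.0, 'qpos': array([-1.23838556e+00,  3.53666725e-01,  1.63416878e+00,  2.27539251e-05,
        1.15518248e+00, -2.41002274e-03]), 'qvel': array([-0.00038194, -0.00040009, -0.00268746, -0.00183731,  0.00094688,
        0.00090979]), 'joint_efforts': array([-4.97267156e-04, -6.05256200e+01, -3.42063046e+01,  1.19025794e-04,
        9.44151543e-03,  4.06134041e-05]), 'eef_pos': array([ 205.21521472, -589.827894  ,  230.53525003]), 'tcp_rot': array([-3.14016737e+00, -2.42387608e-05,  3.34811569e-01]), 'contact_force': array([ 1.01575306, -0.19186408,  0.22992697]), 'wrist_torque': array([-0.03570243, -0.00931404,  0.04043765]), 'opening': 0.9995883496536543}
lamp_stand 0.86 [225. 285.] [495. 275.   0.]
lamp_knob 0.6 [276. 294.] [482. 116. 200.]
lens_center 0.78 [312. 296.] [473.  34. 165.]
holder 0.7 [359. 275.] [519. -92.   0.]
holder 0.69 [337. 234.] [631. -33.   0.]
holder 0.57 [312
[... 691 characters left out ...]
. 286.] [626. -33.   0.]
holder 0.91 [331. 251.] [641. 113.   0.]
holder 0.8 [288. 271.] [515.  33.   0.]
driver_center 0.67 [328. 331.] [ 611. -199.   13.]
driver_center 0.67 [385. 289.] [775. -63.  13.]
driver_center 0.45 [289. 273.] [517.  12.  13.]
spool 0.75 [271. 350.] [ 471. -239.    0.]
spool 0.23 [331. 331.] [ 621. -189.    0.]
multimeter 0.86 [382. 288.] [771. -46.  -0.]
multimeter 0.48 [272. 196.] [462. 405.   0.]
glue 0.93 [375. 404.] [ 704. -399.    0.]
screwdriver 0.72 [269. 191.] [450. 430.   0.]
wrist {'fx': 371.648, 'fy': 371.648, 'cx': 323.072, 'cy': 233.236, 'hand_eye': [[0.0, 0.954, 0.3, 76.605], [1.0, -0.0, 0.0, 1.93], [0.0, 0.3, -0.954, -142.169], [0.0, 0.0, 0.0, 1.0]]}
```

View pics/top0.png

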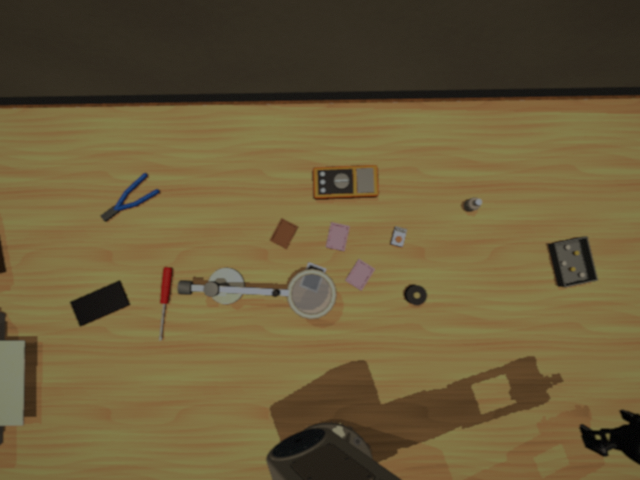

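View pics/side0.png

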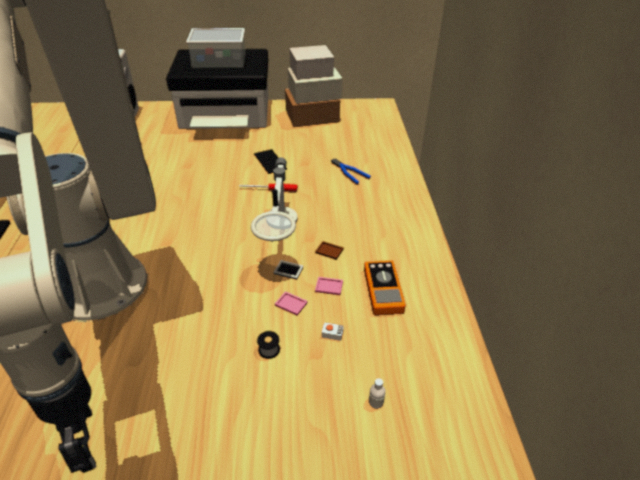

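Run:
```python
import cv2,numpy as np
a=cv2.imread('pics/top0.png')[190:330,200:440]
b=cv2.imread('pics/side0.png')[200:350,230:420]
cv2.imwrite('pics/c1.png',cv2.resize(a,None,fx=3.3,fy=3.3,interpolation=2))
cv2.imwrite('pics/c2.png',cv2.resize(b,None,fx=4,fy=4,interpolation=2))
```

```text
(no output)
```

View pics/c1.png

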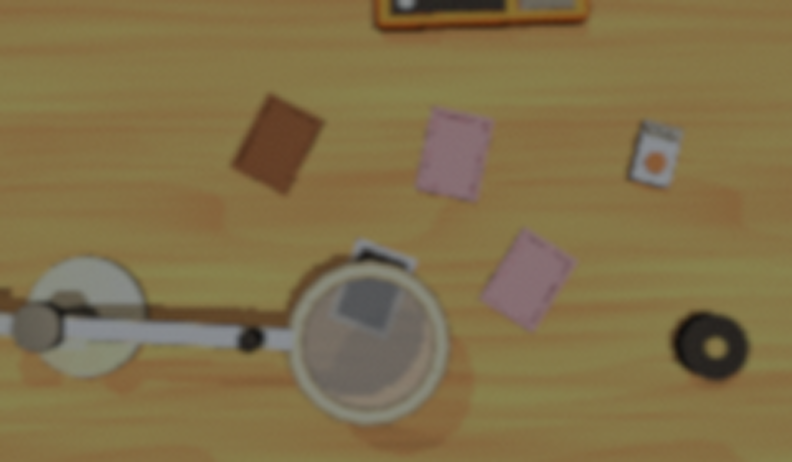

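View pics/c2.png

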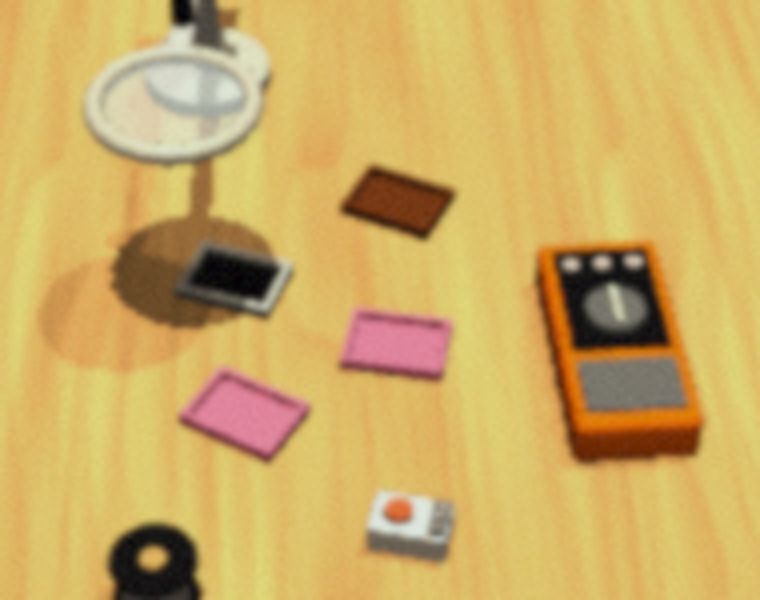

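The holder is the one with the aluminium rim and black floor, side (289,271), top about (313,275). In the top view the lens partly hides it. The brown one at top (284,234) and the two pink ones at (337,236) and (359,275) are look-alikes, since their colours are wrong. The driver, with its copper disc, is at top (398,237). I'll go over the knob for a wrist look.

Request:
{"method": "drive_tool", "body": {"moves": [[0, [0, 0, -6], 0], [0, [49.5, -58, -8], -71], [0, [49.5, -58, -8], -71], [0, [49.5, -58, -8], -71], [0, [49.5, -58, -8], -71], [0, [49.5, -58, -8], -71], [0, [49.5, -58, -8], -71], [0, [49.5, -58, -8], -71], [0, [49.5, -58, -8], -71], [0, [49.5, -58, -8], -71], [0, [49.5, -58, -8], -71], [0, [49.5, -58, -8], -71]]}}

```text
clock: 3.0
eef_pos: [455.5, 52.2, 309.8]
tcp_rot: [3.14, 0.0, 1.574]
contact_force: [1.2, -0.8, 0.8]
opening: 1.0
```

Request:
{"method": "drive_tool", "body": {"moves": [[0, [6, 2.7, 0], 0], [0, [6.8, 2.7, 0], 0], [0, [6.8, 2.7, 0], 0]]}}

```text
clock: 3.38
eef_pos: [481.8, 120.6, 309.5]
tcp_rot: [3.141, 0.001, 1.576]
contact_force: [-0.5, 0.3, -0.0]
opening: 0.995
```

```bash
cat > look.py <<'E'
from h import *
import sys
tag=sys.argv[1]
Z=dict(lamp_stand=0,lamp_knob=200,lens_center=165,holder=0,driver_center=13,driver=0)
for c in ['wrist','top']:
    s,f=snap(c,c+tag+'.png')
    if c=='wrist': print(s['clock'],s['eef_pos'],s['tcp_rot'],s['opening'])
    for t,z in Z.items():
        for d in r.spot_point(t,c)[:4]:
            print(c,t,round(d['score'],2),np.round(d['at']),np.round(px2w(f,s,d['at'],z,c=='wrist')))
E
python3 look.py 1
```

```text
3.375 [481.8490286  120.5887184  309.52878927] [3.14123010e+00 6.01205010e-04 1.57612884e+00] 0.995128271071527
wrist lamp_stand 0.96 [336.  56.] [497. 274.   0.]
wrist lamp_stand 0.61 [413. 390.] [ 629. -212.    0.]
wrist lamp_stand 0.55 [511. 303.] [767. -55.   0.]
wrist lens_center 0.9 [320. 309.] [480.  36. 165.]
wrist holder 0.98 [347. 250.] [514.  31.   0.]
wrist holder 0.62 [443. 191.] [636. 111.   0.]
wrist holder 0.58 [425. 295.] [626. -36.   0.]
wrist driver_center 0.82 [413. 391.] [ 625. -201.   13.]
wrist driver 0.67 [410. 386.] [ 624. -203.    0.]
top lamp_stand 0.69 [224. 285.] [495. 280.   0.]
top lamp_knob 0.64 [276. 295.] [480. 117. 200.]
top lamp_knob 0.41 [164. 302.] [467. 376. 200.]
top lens_center 0.88 [311. 295.] [477.  36. 165.]
top holder 0.92 [360. 274.] [522. -93.   0.]
top holder 0.84 [285. 233.] [635. 110.   0.]
top holder 0.55 [339. 236.] [627. -38.   0.]
top holder 0.45 [311. 277.] [515.  39.   0.]
top driver_center 0.63 [398. 236.] [ 622. -197.   13.]
top driver 0.77 [400. 236.] [ 625. -205.    0.]
top driver 0.16 [310. 295.] [465.  42.   0.]
```

View pics/wrist1.png

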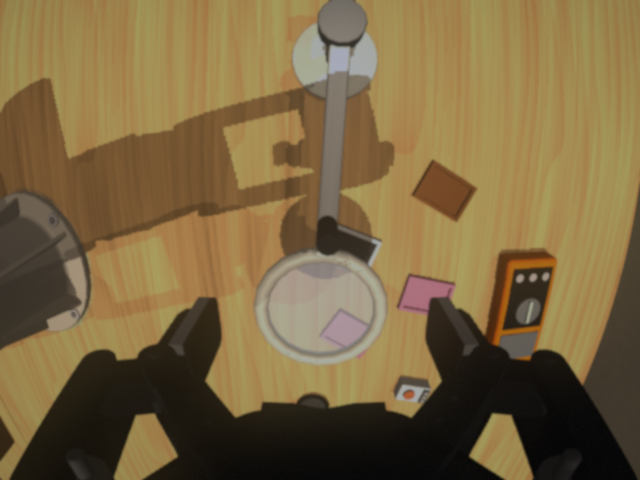

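Run:
```python
import cv2
from h import *
a=cv2.imread('pics/wrist1.png')
cv2.imwrite('pics/c3.png',cv2.resize(a[0:300,230:430],None,fx=2,fy=2,interpolation=2))
cv2.imwrite('pics/c4.png',cv2.resize(a[200:270,290:400],None,fx=7,fy=7,interpolation=2))
```

```text
(no output)
```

View pics/c4.png

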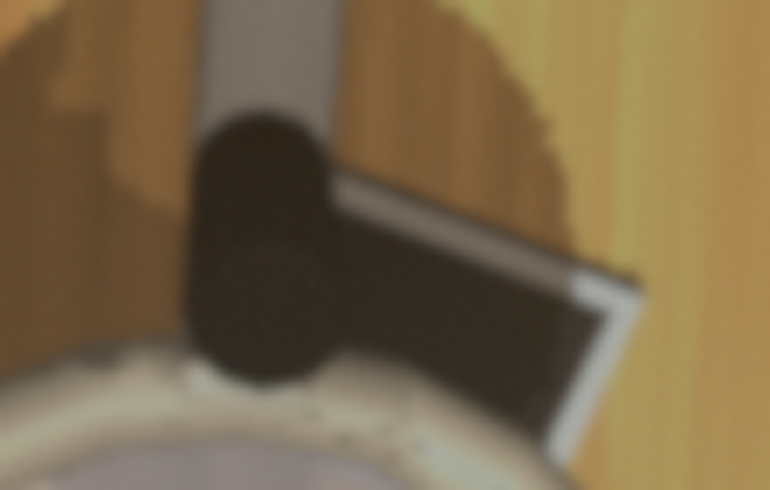

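Run:
```python
from h import *
s=r.sense();f=r.grab_frame('wrist')
k=px2w(f,s,(327.9,243.6),222,True);print('knob',k,px2w(f,s,(327.6,225.7),172,True))
l=px2w(f,s,(320.5,307),168,True);print('lens',l)
print('foot',px2w(f,s,(335,60),16,True),'hub',px2w(f,s,(342,22),186,True))
print('holder corner', px2w(f,s,(290+640/7,200+285/7),9,True))
```

```text
knob [486.14321916 115.71191032 222.        ] [486.57102839 113.34899808 172.        ]
lens [481.06156647  38.93039096 168.        ]
foot [496.22206085 266.45531225  16.        ] hub [495.75846677 267.16219788 186.        ]
holder corner [557.3321772   46.37809466   9.        ]
```

View pics/c3.png

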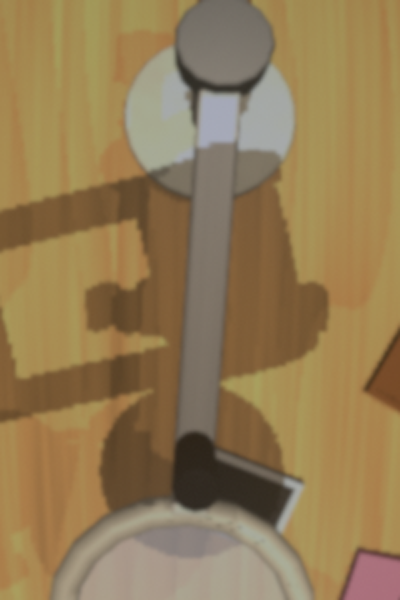

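Request:
{"method": "drive_tool", "body": {"moves": [[0, [-0.6, 0.4, 3], 4], [0, [-0.6, 0.4, 7], 4], [0, [-0.6, 0.4, 11], 4], [0, [-0.6, 0.4, 12.5], 4], [0, [-0.6, 0.4, 12.5], 4]]}}

```text
clock: 4.75
eef_pos: [486.1, 114.2, 184.5]
tcp_rot: [-3.141, 0.0, 1.505]
contact_force: [0.7, 0.2, -0.5]
opening: 1.002
```

```bash
python3 look.py 2|head -1
```

```text
4.75 [486.12773433 114.22762882 184.47269699] [-3.14128562e+00  4.74341223e-04  1.50462040e+00] 1.0024608383431624
```

View pics/wrist2.png

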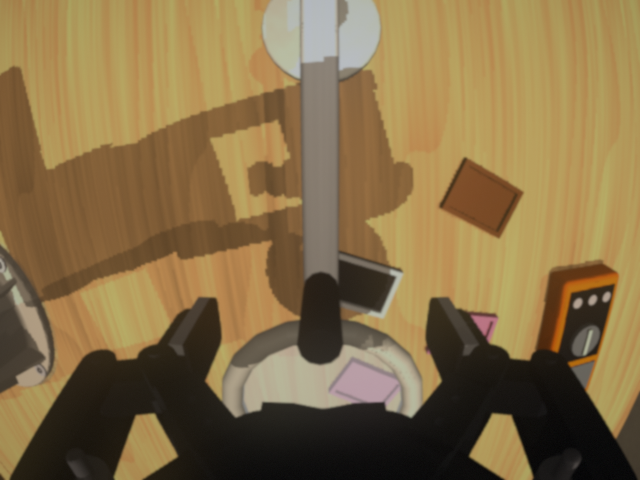

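The knob at (320,320) is centred between the open jaws, so I close on it.

Request:
{"method": "drive_tool", "body": {"grip_force": 25, "moves": [[1, [0, 0, 0], 0], [1, [0, 0, 0], 0], [1, [0, 0, 0], 0], [1, [0, 0, 0], 0], [1, [0, 0, 0], 0], [1, [0, 0, 0], 0]]}}

```text
clock: 6.2
eef_pos: [486.4, 114.2, 184.9]
tcp_rot: [3.14, 0.0, 1.504]
contact_force: [-0.5, 0.2, 1.6]
opening: 0.181
```

Run:
```python
import numpy as np
R=152.5; 
# tool: x toward hinge (approx), y tangential. arm swing phi (world CCW): 
for d in range(6,96,6):
    p=np.radians(d)
    # knob rel hinge = -R x ; tool axes x=toward hinge; y = tool y (world +x). 
    print(d, round(R*(1-np.cos(p))/10,1), round(R*np.sin(p)/10,1), 'roll',-d)
```

```text
6 0.1 1.6 roll -6
12 0.3 3.2 roll -12
18 0.7 4.7 roll -18
24 1.3 6.2 roll -24
30 2.0 7.6 roll -30
36 2.9 9.0 roll -36
42 3.9 10.2 roll -42
48 5.0 11.3 roll -48
54 6.3 12.3 roll -54
60 7.6 13.2 roll -60
66 9.0 13.9 roll -66
72 10.5 14.5 roll -72
78 12.1 14.9 roll -78
84 13.7 15.2 roll -84
90 15.2 15.2 roll -90
```

Request:
{"method": "drive_tool", "body": {"moves": [[1, [0, 0.8, 0], -3], [1, [0.1, 1.6, 0], -6], [1, [0.3, 3.2, 0], -12], [1, [0.8, 4.8, 0], -18], [1, [1.3, 6.3, 0], -24], [1, [2.1, 7.7, 0], -30], [1, [2.9, 9.1, 0], -36], [1, [4.0, 10.3, 0], -42]]}}

```text
clock: 7.2
eef_pos: [592.2, 147.9, 184.9]
tcp_rot: [3.141, 0.0, 2.241]
contact_force: [0.4, 0.2, 0.4]
opening: 0.18
```

```bash
python3 look.py 3|grep -v driver
```

```text
7.2 [592.15196182 147.88415235 184.90050831] [3.14065726e+00 2.18113012e-04 2.24050509e+00] 0.17991930136536363
wrist lamp_stand 0.95 [327.  29.] [497. 272.   0.]
wrist lens_center 0.71 [322. 404.] [641.  85. 165.]
wrist holder 0.79 [335. 261.] [634. 111.   0.]
wrist holder 0.77 [244. 354.] [626. -36.   0.]
wrist holder 0.71 [191. 246.] [517.  36.   0.]
wrist holder 0.67 [140. 337.] [ 522. -101.   -0.]
top lamp_stand 0.68 [223. 289.] [485. 281.   0.]
top lamp_knob 0.64 [164. 305.] [459. 377. 200.]
top lens_center 0.93 [290. 231.] [630.  85. 165.]
top lens_center 0.66 [397. 235.] [ 617. -170.  165.]
top holder 0.71 [360. 274.] [522. -93.   0.]
top holder 0.69 [338. 232.] [637. -37.   0.]
top holder 0.58 [310. 276.] [518.  42.   0.]
```

View pics/wrist3.png

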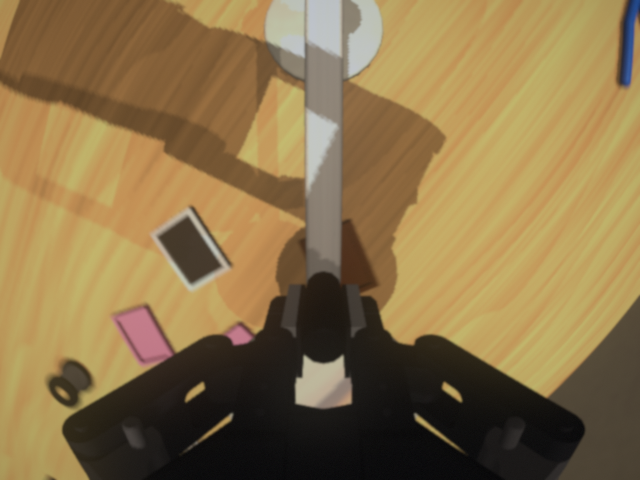

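The arm follows the knob with almost no force. The holder now shows uncovered at wrist (191,247), silver rim and black floor. I'll swing on another 42°.

Request:
{"method": "drive_tool", "body": {"moves": [[1, [0, 0.8, 0], -3], [1, [0.1, 1.6, 0], -6], [1, [0.3, 3.2, 0], -12], [1, [0.8, 4.8, 0], -18], [1, [1.3, 6.3, 0], -24], [1, [2.1, 7.7, 0], -30], [1, [2.5, 8.4, 0], -33], [1, [2.9, 9.1, 0], -36], [1, [2.9, 9.1, 0], -36]]}}

```text
clock: 9.02
eef_pos: [645.6, 226.4, 184.9]
tcp_rot: [3.142, 0.002, 2.866]
contact_force: [3.0, 1.1, -0.6]
opening: 0.177
```

```bash
python3 look.py 4
```

```text
9.025 [645.63450753 226.3510526  184.94340943] [3.14153302e+00 1.73264717e-03 2.86574602e+00] 0.17685857433115937
wrist lamp_stand 0.69 [328.  28.] [494. 272.   0.]
wrist lamp_knob 0.73 [319. 316.] [643. 224. 200.]
wrist lens_center 0.91 [321. 406.] [723. 202. 165.]
wrist holder 0.97 [ 22. 187.] [525. -99.   0.]
wrist holder 0.95 [206. 229.] [638. 111.   0.]
wrist holder 0.65 [102. 135.] [516.  36.   0.]
wrist holder 0.62 [ 87. 254.] [625. -37.   0.]
wrist driver_center 0.62 [  2. 285.] [ 622. -198.   13.]
wrist driver 0.81 [  7. 278.] [ 618. -198.    0.]
top lamp_knob 0.66 [226. 287.] [499. 233. 200.]
top lamp_knob 0.56 [225. 227.] [638. 234. 200.]
top lens_center 0.76 [239. 195.] [717. 207. 165.]
top holder 0.83 [361. 274.] [522. -96.   0.]
top holder 0.7 [284. 232.] [639. 113.   0.]
top holder 0.64 [314. 276.] [517.  32.   0.]
top holder 0.62 [397. 236.] [ 624. -198.    0.]
top driver_center 0.68 [399. 234.] [ 629. -200.   13.]
top driver 0.65 [395. 235.] [ 628. -191.    0.]
```

View pics/top4.png

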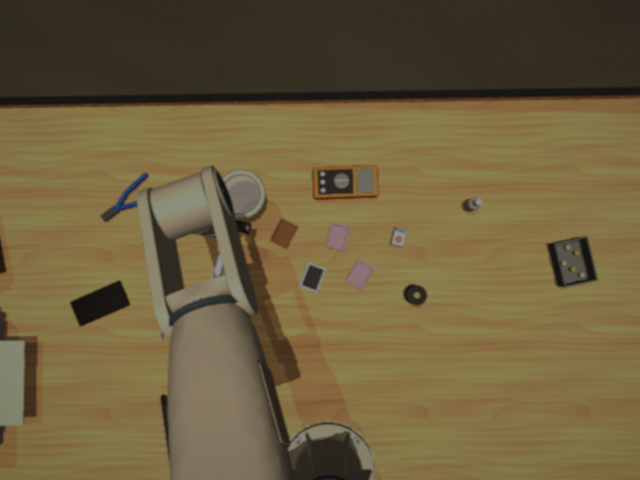

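View pics/wrist4.png

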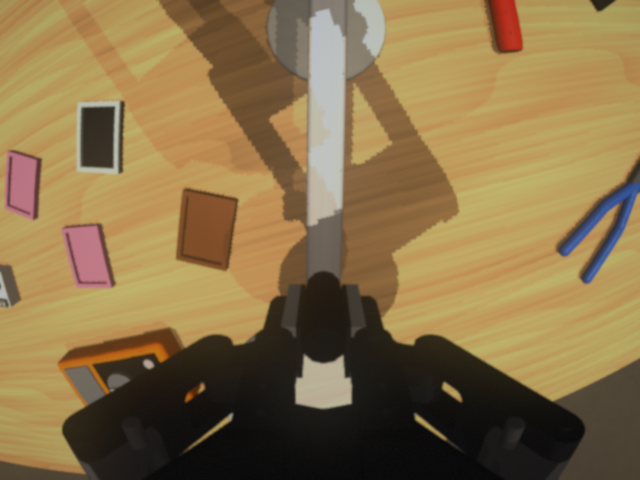

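Request:
{"method": "drive_tool", "body": {"moves": [[0.4, [0, 0, 0], 0], [0.4, [0, 0, 0], 0], [0.4, [0, 0, 0], 0], [0.3, [0, 0, -1], 0], [0.2, [0, 0, -5], 0], [0, [0, 0, -10], 0], [0, [0, 0, -10], 0]]}}

```text
clock: 10.6
eef_pos: [647.5, 226.7, 290.8]
tcp_rot: [3.137, 0.009, 2.865]
contact_force: [0.2, -0.0, -0.3]
opening: 0.998
```

Request:
{"method": "drive_tool", "body": {"moves": [[0, [-9.6, -41.3, 0], 0], [0, [-9.6, -41.3, 0], 0], [0, [-9.6, -41.3, 0], 0], [0, [-9.6, -41.3, 0], 0], [0, [-9.6, -41.3, 0], 0], [0, [-9.6, -41.3, 0], 0], [0, [-9.6, -41.3, 4], 0], [0, [-9.6, -41.3, 4], 0], [0, [-9.6, -41.3, 4], 0]]}}

```text
clock: 11.72
eef_pos: [627.3, -196.5, 249.4]
tcp_rot: [3.136, 0.008, 2.864]
contact_force: [-0.2, -0.4, -0.1]
opening: 0.999
```

```bash
python3 look.py 5
```

```text
11.725 [ 627.32845565 -196.53001063  249.3768525 ] [3.13624983 0.00771665 2.86436396] 0.9987189076162017
wrist lamp_stand 0.88 [632.  18.] [495. 278.   0.]
wrist lens_center 0.69 [631.  17.] [519.  84. 165.]
wrist holder 0.96 [499.  45.] [518.  37.   0.]
wrist holder 0.91 [463. 152.] [627. -36.   0.]
wrist holder 0.65 [566. 138.] [639. 107.   0.]
wrist holder 0.63 [388.  72.] [524. -97.   0.]
wrist driver_center 0.68 [323. 189.] [ 624. -196.   13.]
wrist driver_center 0.58 [630.  16.] [494. 260.  13.]
wrist driver 0.56 [317. 186.] [ 622. -202.    0.]
top lamp_stand 0.92 [225. 284.] [499. 276.   0.]
top lamp_knob 0.78 [228. 224.] [646. 226. 200.]
top lens_center 0.71 [242. 196.] [715. 201. 165.]
top lens_center 0.37 [393. 236.] [ 615. -161.  165.]
top holder 0.93 [360. 275.] [519. -95.   0.]
top holder 0.81 [314. 276.] [517.  31.   0.]
top holder 0.69 [339. 234.] [631. -38.   0.]
top holder 0.61 [285. 232.] [640. 110.   0.]
top driver_center 0.82 [398. 237.] [ 621. -198.   13.]
top driver 0.57 [396. 236.] [ 624. -195.    0.]
top driver 0.55 [416. 292.] [ 471. -247.    0.]
```

View pics/wrist5.png

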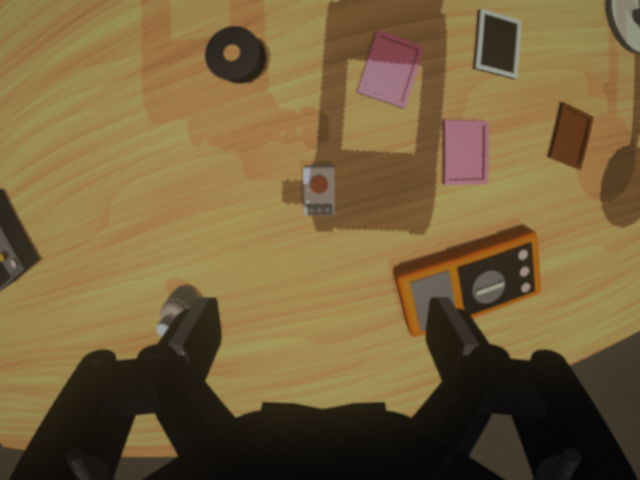

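View pics/top5.png

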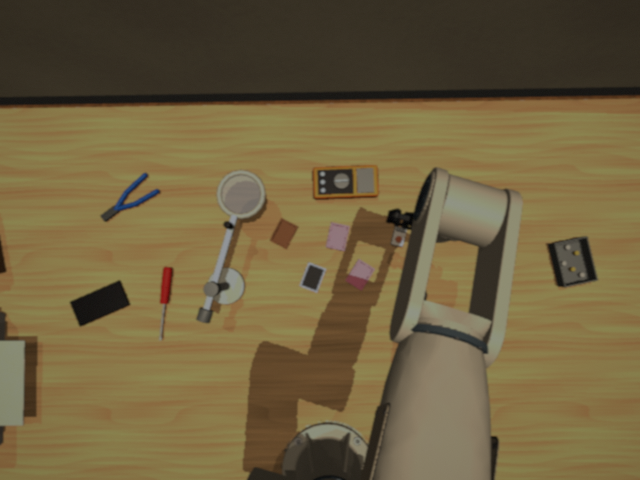

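Run:
```python
import cv2
a=cv2.imread('pics/wrist5.png')
cv2.imwrite('pics/c5.png',cv2.resize(a[150:230,270:370],None,fx=7,fy=7,interpolation=2))
cv2.imwrite('pics/c6.png',cv2.resize(a[0:90,460:540],None,fx=6,fy=6,interpolation=2))
```

```text
(no output)
```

View pics/c5.png

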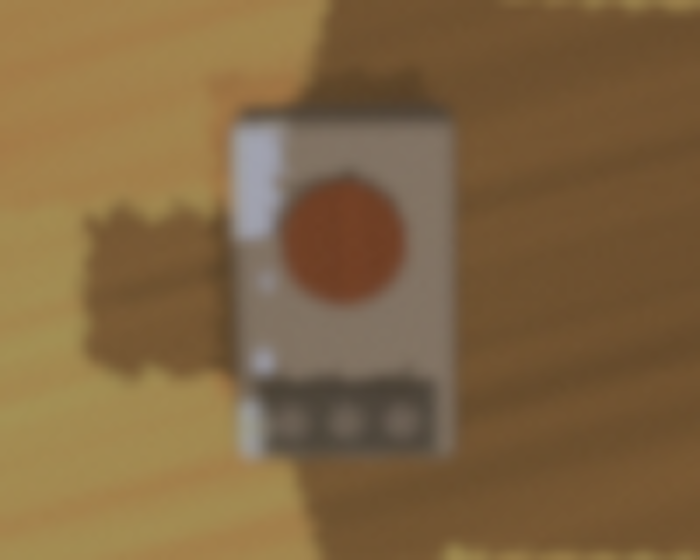

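View pics/c6.png

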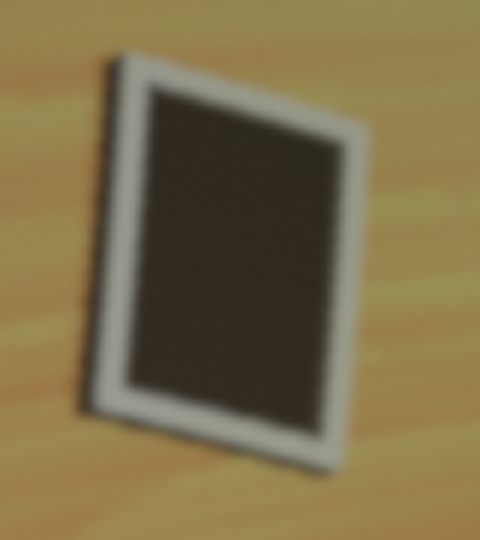

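Run:
```python
from h import *
s=r.sense();f=r.grab_frame('wrist');yaw=s['tcp_rot'][2]
print('tcp',s['eef_pos'],s['tcp_rot'])
def quad(c,o,k,z):
    P=[px2w(f,s,(o[0]+x/k,o[1]+y/k),z,True) for x,y in c];P=np.array(P)
    ax=(P[0]+P[1]-P[2]-P[3])[:2]
    print(P.round(1).tolist(),'c',P.mean(0).round(1),'yaw',np.arctan2(ax[1],ax[0]),'sides',[np.linalg.norm(P[i]-P[(i+1)%4]).round(1) for i in range(4)])
    return P.mean(0)
d=quad([(235,120),(452,120),(452,458),(240,458)],(270,150),7,22)
h=quad([(122,52),(370,122),(340,470),(92,405)],(460,0),6,9)
Rm=R.from_euler('xyz',s['tcp_rot']).as_matrix()
print('driver in tool cm',Rm.T@(d-s['eef_pos'])/10)
```

```text
tcp [ 627.52155677 -196.70476914  249.61718229] [3.13669486 0.00852032 2.86509068]
[[596.3, -208.5, 22.0], [604.8, -178.7, 22.0], [653.0, -192.0, 22.0], [644.4, -222.0, 22.0]] c [ 624.6 -200.3   22. ] yaw 2.870158812122111 sides [np.float64(30.9), np.float64(50.0), np.float64(31.2), np.float64(50.0)]
[[474.5, 22.2, 9.0], [493.0, 71.4, 9.0], [558.1, 44.8, 9.0], [538.6, -3.6, 9.0]] c [516.   33.7   9. ] yaw 2.756204707356462 sides [np.float64(52.6), np.float64(70.3), np.float64(52.1), np.float64(69.1)]
driver in tool cm [ 0.37698507 -0.53668607 22.75697673]
```

Request:
{"method": "drive_tool", "body": {"moves": [[0, [0.4, -0.55, 6], 0], [0, [0.4, -0.55, 12], 0], [0, [0.4, -0.55, 17], 0], [0, [0.4, -0.55, 21], 0], [0, [0.4, -0.55, 23.5], 0], [0, [0.4, -0.55, 24.4], 0], [0, [0.4, -0.55, 24.4], 0]]}}

```text
clock: 13.35
eef_pos: [624.5, -200.4, 5.5]
tcp_rot: [3.137, 0.008, 2.865]
contact_force: [0.1, 0.3, 0.1]
opening: 0.998
```

```bash
python3 look.py 6|head -1
```

```text
13.35 [ 624.51524352 -200.39129149    5.53364879] [3.13668626 0.00816699 2.86498504] 0.9977048951725381
```

View pics/wrist6.png

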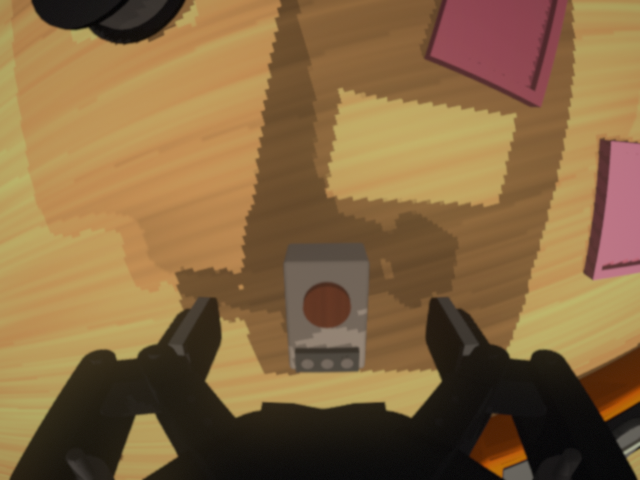

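The driver is centred between the jaws at (326,310). I close gently.

Request:
{"method": "drive_tool", "body": {"grip_force": 35, "moves": [[1, [0, 0, 0], 0], [1, [0, 0, 0], 0], [1, [0, 0, 0], 0], [1, [0, 0, 0], 0], [1, [0, 0, 0], 0]]}}

```text
clock: 14.68
eef_pos: [624.6, -200.4, 5.7]
tcp_rot: [3.137, 0.009, 2.865]
contact_force: [0.1, 0.1, 2.1]
opening: 0.363
```

Request:
{"method": "drive_tool", "body": {"moves": [[1, [0, 0, -1], 0], [1, [0, 0, -2.5], 0], [1, [0, 0, -4], 0], [1, [0, 0, -4], 0]]}}

```text
clock: 15.18
eef_pos: [625.5, -200.9, 47.8]
tcp_rot: [3.137, 0.012, 2.865]
contact_force: [0.8, -1.0, -1.6]
opening: 0.364
```

```bash
python3 look.py 7
python3 - <<'E'
import cv2
a=cv2.imread('pics/wrist7.png')
cv2.imwrite('pics/c7.png',cv2.resize(a[220:420,200:450],None,fx=3,fy=3,interpolation=2))
E
```

```text
15.175 [ 625.4859955  -200.90479631   47.81158711] [3.13682991 0.01210933 2.86502722] 0.36449833213603605
wrist lamp_knob 0.75 [628.   6.] [ 553. -195.  200.]
wrist holder 0.89 [465.  28.] [522. -96.   0.]
wrist holder 0.58 [628.   6.] [514.  36.   0.]
wrist holder 0.58 [580. 190.] [627. -37.   0.]
wrist driver_center 0.83 [324. 307.] [ 647. -208.   13.]
wrist driver 0.9 [318. 294.] [ 645. -211.    0.]
top lamp_stand 0.7 [226. 286.] [493. 274.   0.]
top lamp_knob 0.94 [228. 226.] [639. 226. 200.]
top lens_center 0.61 [240. 196.] [715. 205. 165.]
top holder 0.72 [361. 276.] [516. -98.   0.]
top holder 0.6 [285. 236.] [627. 111.   0.]
top holder 0.59 [337. 234.] [633. -33.   0.]
```

View pics/c7.png

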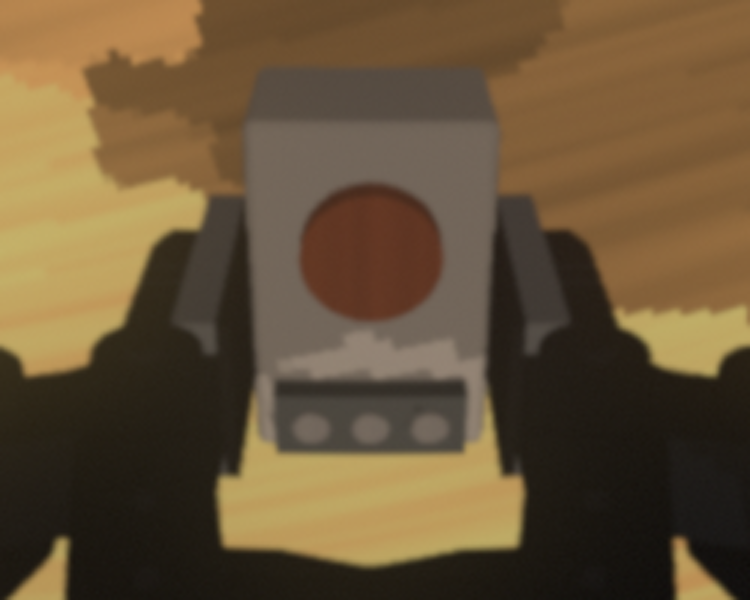

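Request:
{"method": "drive_tool", "body": {"moves": [[1, [2, 2.3, -1], 1], [1, [5, 5.8, -1], 2], [1, [8, 9.3, -1], 4], [1, [11, 12.7, -1], 6], [1, [14, 16.2, -1], 6], [1, [16, 18.5, -1], 6], [1, [16.9, 19.6, -1], 6], [1, [16.9, 19.6, -1], 6]]}}

```text
clock: 16.88
eef_pos: [515.3, 34.5, 55.3]
tcp_rot: [3.136, 0.009, 2.762]
contact_force: [0.0, 0.1, -1.0]
opening: 0.365
```

```bash
python3 look.py 8
python3 - <<'E'
from h import *
s,f=snap('side','side8.png')
a=cv2.imread('pics/side8.png')
cv2.imwrite('pics/c8s.png',cv2.resize(a[190:310,200:380],None,fx=4,fy=4,interpolation=2))
E
```

```text
16.875 [515.26776499  34.52813177  55.25415733] [3.13573179 0.00856563 2.76159283] 0.3649940060952402
wrist lamp_stand 0.69 [636. 101.] [494. 272.   0.]
wrist lens_center 0.42 [  2. 313.] [448.  12. 165.]
wrist holder 0.79 [327. 254.] [515.  36.   0.]
wrist holder 0.78 [292. 414.] [624. -34.   0.]
wrist holder 0.64 [150. 328.] [522. -95.   0.]
wrist holder 0.6 [486. 361.] [635. 110.   0.]
wrist driver_center 0.77 [326. 309.] [541.  25.  13.]
wrist driver 0.65 [327. 297.] [541.  26.   0.]
top lamp_stand 0.82 [230. 287.] [490. 264.   0.]
top lamp_knob 0.71 [226. 284.] [506. 233. 200.]
top lamp_knob 0.65 [225. 227.] [639. 233. 200.]
top lens_center 0.96 [243. 196.] [716. 198. 165.]
top holder 0.82 [282. 234.] [632. 119.   0.]
top holder 0.73 [339. 236.] [627. -37.   0.]
top holder 0.66 [358. 274.] [522. -90.   0.]
```

View pics/wrist8.png

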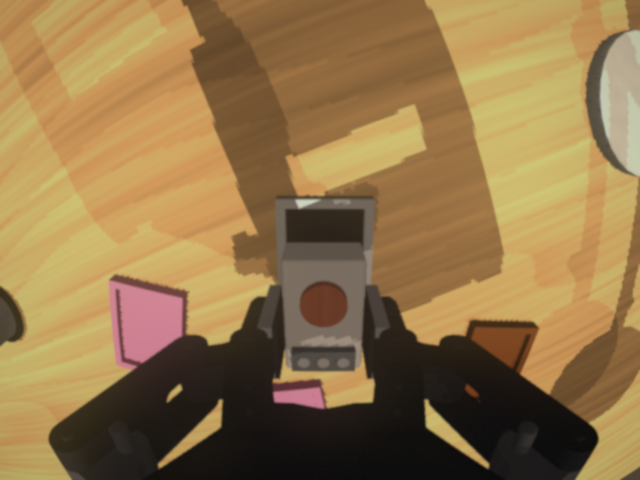

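View pics/c8s.png

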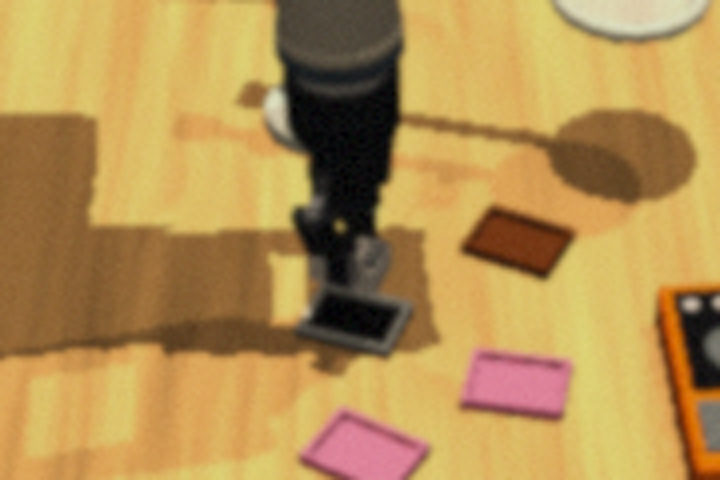

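Run:
```python
import cv2
a=cv2.imread('pics/wrist8.png')
cv2.imwrite('pics/c8.png',cv2.resize(a[180:290,260:400],None,fx=5.5,fy=5.5,interpolation=2))
```

```text
(no output)
```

View pics/c8.png

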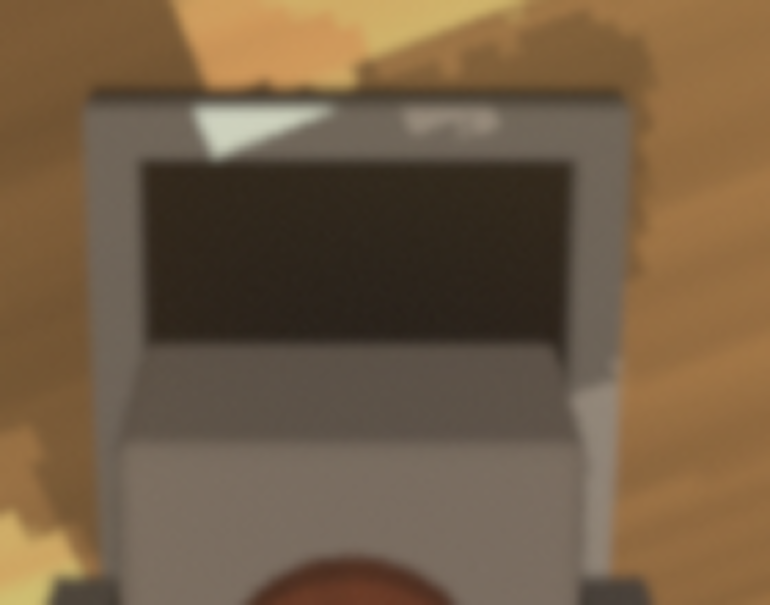

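Run:
```python
from h import *
s=r.sense();f=r.grab_frame('wrist');print(s['eef_pos'],s['tcp_rot'])
q=lambda x,y,z:px2w(f,s,(260+x/5.5,180+y/5.5),z,True)
A,B,C,D=q(86,100,9),q(632,100,9),q(97,540,9),q(612,540,9)
print(A,B,C,D,np.linalg.norm(A-B))
u=(A+B)/2-(C+D)/2;yaw=np.arctan2(u[1],u[0]);print('holder yaw',yaw, 'from edge AB', np.arctan2(*(B-A)[[1,0]])+np.pi/2)
ex=np.array([np.cos(yaw),np.sin(yaw),0]);hc=(A+B)/2-35*ex;print('holder c',hc)
z=71.7
E_,F_=q(125,440,z),q(580,440,z);print('drv front',E_,F_,np.linalg.norm(E_-F_),'yaw',np.arctan2(*(F_-E_)[[1,0]])+np.pi/2)
y2=s['tcp_rot'][2];dc=(E_+F_)/2-25*np.array([np.cos(y2),np.sin(y2),0]);print('driver c',dc)
Rm=R.from_euler('xyz',s['tcp_rot']).as_matrix()
print('drv in tool',Rm.T@(dc-s['eef_pos']))
for h in (hc,np.array([516,33.7,9])):
    print('err drv->holder in tool mm', Rm.T@np.array([h[0]-dc[0],h[1]-dc[1],0]),'tcp->holder at TCPz 10.5',Rm.T@np.array([h[0]-s['eef_pos'][0],h[1]-s['eef_pos'][1],10.5-s['eef_pos'][2]]))
```

```text
[515.05305193  34.20871908  55.08894631] [3.13580639 0.00811137 2.7602726 ]
[472.97073573  23.38168977   9.        ] [492.18518585  71.21771499   9.        ] [514.84470579   5.83551845   9.        ] [534.41217832  54.25724902   9.        ] 51.550755596741745
holder yaw 2.7522384963113047 from edge AB 2.759644681126261
holder c [514.9583651   34.01401773   9.        ]
drv front [485.04181575  28.8693749   71.7       ] [496.30003943  56.77093531  71.7       ] 30.087284251253593 yaw 2.75807440543947
driver c [513.87528236  33.51650424  71.7       ]
drv in tool [  0.70080582  -0.98462874 -16.62326035]
err drv->holder in tool mm [-0.82011479  0.86479116  0.01165648] tcp->holder at TCPz 10.5 [ 0.37710169 -0.47394307 44.58535836]
err drv->holder in tool mm [-1.90375822  0.96091583  0.02100286] tcp->holder at TCPz 10.5 [-0.70654174 -0.3778184  44.59470474]
```

Request:
{"method": "drive_tool", "body": {"moves": [[1, [0, 0, 1.5], 0], [1, [0, 0, 3], 0], [1, [0, 0, 3.8], 0], [1, [0, 0, 4.2], 0], [1, [0, 0, 4.4], 0], [1, [0, 0, 4.5], 0], [1, [0, 0, 4.5], 0]]}}

```text
clock: 18.55
eef_pos: [515.7, 34.3, 10.3]
tcp_rot: [3.136, 0.009, 2.76]
contact_force: [-0.1, 0.6, -1.0]
opening: 0.363
```

```bash
python3 look.py 9|grep -E "eef|driver|^1"
python3 - <<'E'
import cv2
a=cv2.imread('pics/wrist9.png')
cv2.imwrite('pics/c9.png',cv2.resize(a[200:400,200:450],None,fx=3,fy=3,interpolation=2))
E
```

```text
18.55 [515.67005929  34.33726787  10.3225605 ] [3.13562919 0.00853795 2.76034526] 0.36295036192106406
wrist driver_center 0.83 [326. 308.] [517.  34.  13.]
wrist driver 0.84 [322. 294.] [517.  32.   0.]
```

View pics/c9.png

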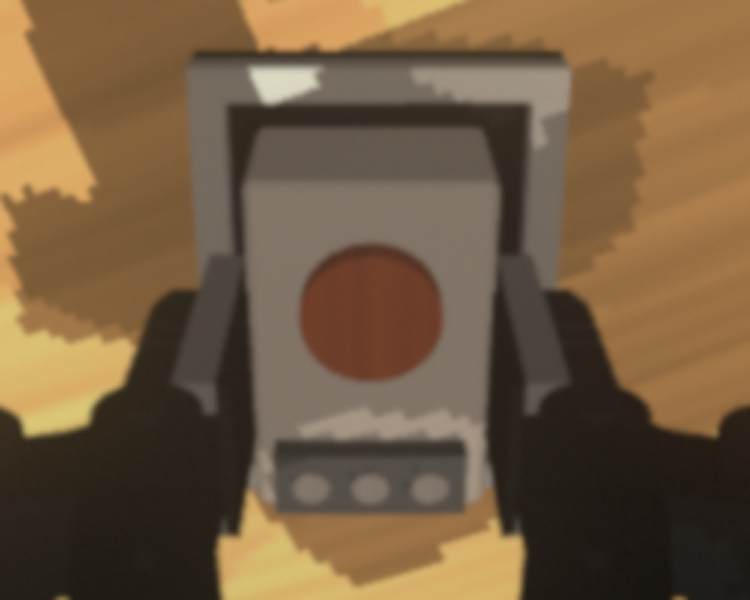

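Request:
{"method": "drive_tool", "body": {"moves": [[1, [0, 0, 0.06], 0], [0.5, [0, 0, 0.06], 0], [0.45, [0, 0, 0.06], 0], [0.4, [0, 0, 0.06], 0], [0.3, [0, 0, 0.06], 0], [0.2, [0, 0, -2], 0], [0, [0, 0, -6], 0], [0, [0, 0, -12], 0], [0, [0, 0, -18], 0], [0, [0, 0, -18], 0]]}}

```text
clock: 20.5
eef_pos: [516.7, 34.1, 194.9]
tcp_rot: [3.132, 0.016, 2.76]
contact_force: [-0.7, 0.2, -0.4]
opening: 0.998
```

```bash
python3 look.py 10
python3 - <<'E'
import cv2
a=cv2.imread('pics/wrist10.png')
cv2.imwrite('pics/c10.png',cv2.resize(a[120:260,240:420],None,fx=4.4,fy=4.4,interpolation=2))
E
```

```text
20.5 [516.70856964  34.08924333 194.91859313] [3.13202278 0.01611815 2.76028557] 0.9984415744039896
wrist lamp_stand 0.94 [536.  97.] [495. 271.   0.]
wrist lamp_stand 0.41 [320. 201.] [518.  31.   0.]
wrist lens_center 0.82 [599. 400.] [720. 200. 165.]
wrist holder 0.81 [435. 277.] [635. 111.   0.]
wrist holder 0.7 [204. 255.] [524. -97.   0.]
wrist holder 0.69 [300. 316.] [624. -35.   0.]
wrist driver_center 0.64 [324. 200.] [516.  36.  13.]
wrist driver 0.8 [321. 201.] [518.  32.   0.]
wrist driver 0.67 [596. 401.] [983. 328.   0.]
top lamp_stand 0.65 [226. 284.] [498. 274.   0.]
top lamp_knob 0.65 [226. 226.] [641. 232. 200.]
top lens_center 0.86 [240. 195.] [717. 205. 165.]
top holder 0.81 [359. 275.] [518. -92.   0.]
top holder 0.64 [285. 235.] [631. 110.   0.]
```

View pics/c10.png

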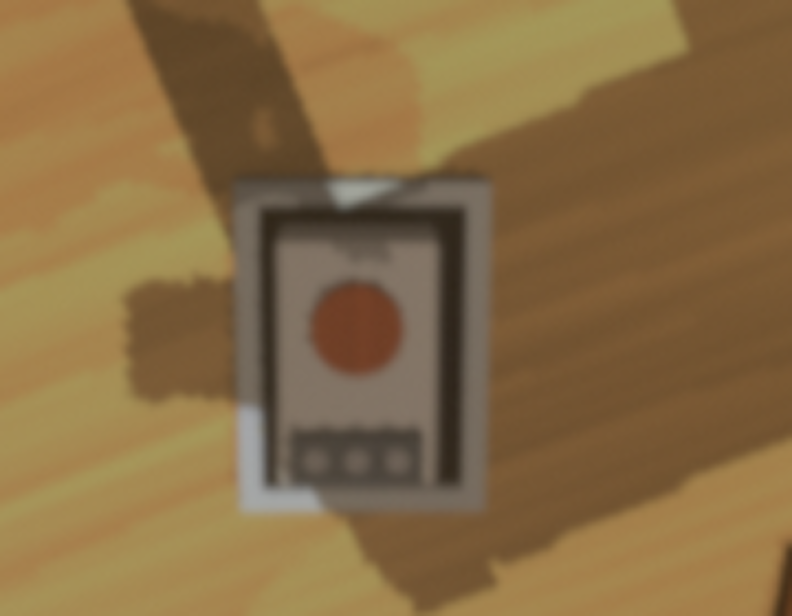

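Run:
```python
from h import *
s=r.sense();f=r.grab_frame('wrist')
def quad(c,z):
    P=np.array([px2w(f,s,(240+x/4.4,120+y/4.4),z,True) for x,y in c]);a=(P[0]+P[1]-P[2]-P[3])
    print(P.mean(0),np.arctan2(a[1],a[0]),[round(np.linalg.norm(P[i]-P[i-1]),1) for i in range(4)]);return P.mean(0),np.arctan2(a[1],a[0])
h,y=quad([(235,182),(490,182),(485,512),(240,512)],9)
d,_=quad([(272,240),(442,240),(440,488),(278,488)],26)
e=d-h;print('holder-frame',e[0]*np.cos(y)+e[1]*np.sin(y),-e[0]*np.sin(y)+e[1]*np.cos(y))
# circle fit
P=np.array([[486.4,114.2],[592.2,147.9],[645.6,226.4]]);A=np.c_[2*P,np.ones(3)];c=np.linalg.solve(A,(P**2).sum(1));print('hinge',c[:2],np.sqrt(c[2]+c[0]**2+c[1]**2))
```

```text
[509.74364704  34.45612362   9.        ] 2.7601741596327236 [np.float64(68.7), np.float64(50.4), np.float64(68.7), np.float64(51.0)]
[508.71617777  33.86667656  26.        ] 2.7673200927002264 [np.float64(49.0), np.float64(32.0), np.float64(49.0), np.float64(31.7)]
holder-frame 0.7342185722930276 0.929550441265409
hinge [494.46924906 271.79461274] 157.801060659695
```

The driver sits flat in the holder, within about 1 mm of centre and 0.01 rad of its axis. Next I go back to the knob.

Request:
{"method": "drive_tool", "body": {"moves": [[0, [0, 0, -5], 0], [0, [0, 0, -10], 0], [0, [-4.8, 22.6, -10], -6], [0, [-4.8, 22.6, -10], -6], [0, [-4.8, 22.6, -10], -6], [0, [-4.8, 22.6, -10], -6], [0, [-4.8, 22.6, -10], -6], [0, [-4.8, 22.6, -10], -6]]}}

```text
clock: 22.25
eef_pos: [640.9, 225.1, 291.2]
tcp_rot: [3.138, 0.008, 2.865]
contact_force: [-0.1, -0.0, -0.2]
opening: 1.001
```

```bash
python3 look.py 11; python3 -c "
from h import *
s=r.sense();print(s['eef_pos'],s['tcp_rot'])"
```

```text
22.25 [640.86846217 225.11308071 291.17211741] [3.13769382 0.0076966  2.86532636] 1.0013592574136179
wrist lamp_stand 0.83 [326.  53.] [495. 269.   0.]
wrist lamp_knob 0.69 [324. 237.] [642. 224. 200.]
wrist lens_center 0.79 [322. 320.] [723. 200. 165.]
wrist holder 0.96 [ 73. 173.] [524. -99.   0.]
wrist holder 0.84 [130. 228.] [623. -39.   0.]
wrist holder 0.79 [230. 205.] [636. 108.   0.]
wrist holder 0.64 [150. 133.] [518.  37.   0.]
wrist driver_center 0.85 [142. 134.] [517.  33.  13.]
wrist driver 0.9 [145. 134.] [516.  31.   0.]
top lamp_stand 0.82 [228. 286.] [493. 269.   0.]
top lamp_knob 0.72 [228. 226.] [641. 228. 200.]
top lens_center 0.97 [241. 194.] [719. 202. 165.]
top lens_center 0.24 [226. 226.] [644. 237. 165.]
top holder 0.95 [284. 232.] [638. 114.   0.]
top holder 0.89 [360. 274.] [521. -94.   0.]
top holder 0.81 [338. 237.] [624. -37.   0.]
top holder 0.74 [314. 274.] [522.  32.   0.]
top driver_center 0.8 [314. 274.] [522.  31.  13.]
top driver 0.72 [314. 277.] [514.  32.   0.]
top driver 0.2 [413. 290.] [ 475. -239.    0.]
[641.41816313 225.60395947 291.66389807] [3.13672732 0.00857266 2.86511353]
```

View pics/wrist11.png

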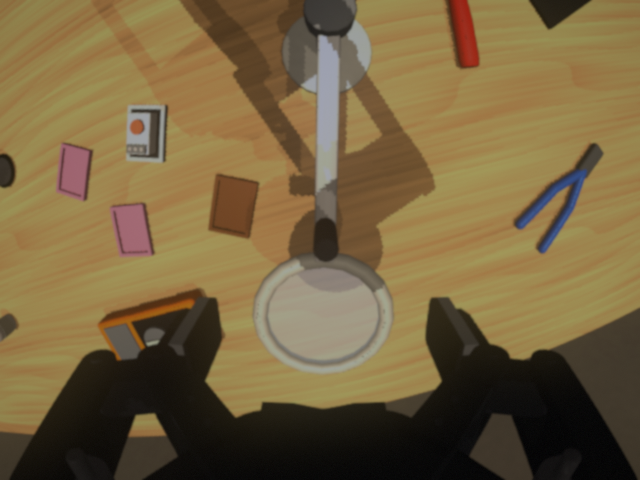

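Request:
{"method": "drive_tool", "body": {"moves": [[0, [-0.3, 0.1, 3], 0], [0, [-0.3, 0.1, 7], 0], [0, [-0.3, 0.1, 10], 0], [0, [-0.3, 0.1, 10.7], 0], [0, [-0.3, 0.1, 10.7], 0]]}}

```text
clock: 23.58
eef_pos: [645.8, 226.1, 185.0]
tcp_rot: [3.137, 0.009, 2.865]
contact_force: [-0.2, 0.3, -0.7]
opening: 1.003
```

Request:
{"method": "drive_tool", "body": {"grip_force": 25, "moves": [[1, [0, 0, 0], 0], [1, [0, 0, 0], 0], [1, [0, 0, 0], 0], [1, [0, 0, 0], 0], [1, [0, 0, 0], 0], [1, [0, 0, 0], 0]]}}

```text
clock: 24.32
eef_pos: [645.9, 226.1, 185.5]
tcp_rot: [3.137, 0.009, 2.865]
contact_force: [-1.8, -0.4, 5.7]
opening: 0.181
```

```bash
python3 look.py 12|grep -E "^2|stand|knob|lens"
python3 - <<'E'
from h import *
s=r.sense();p=s['eef_pos'];H=np.array([495,270.]);d=np.array([515.5,34.2])
v=p[:2]-H;a=np.arctan2(v[0],-v[1]);b=np.arctan2((d-H)[0],-(d-H)[1]);print('R',np.linalg.norm(v),a,b,'deg',np.degrees(b-a))
y=s['tcp_rot'][2]
Rm=R.from_euler('xyz',s['tcp_rot']).as_matrix()
n=np.linalg.norm(v)
for k in list(range(6,67,6))+[np.degrees(a-b)]:
    t=a-np.radians(k);q=H+n*np.array([np.sin(t),-np.cos(t)])
    print(round(k,1),(Rm.T@np.r_[q-p[:2],0]/10).round(2))
E
```

```text
24.325 [645.9054652  226.09482281 185.48702872] [3.13657399 0.00891713 2.86521769] 0.18063049779842028
wrist lamp_stand 0.57 [328.  27.] [495. 273.   0.]
wrist lamp_knob 0.94 [322. 316.] [644. 224. 200.]
wrist lens_center 0.84 [319. 402.] [722. 201. 165.]
top lamp_stand 0.86 [226. 282.] [503. 273.   0.]
top lamp_knob 0.95 [227. 228.] [636. 228. 200.]
top lens_center 0.85 [241. 198.] [710. 202. 165.]
R 157.18308221720204 1.2876536688829892 0.08672003840514314 deg -68.80842850170414
6 [ 0.1  -1.64 -0.01]
12 [ 0.37 -3.27 -0.02]
18 [ 0.8  -4.85 -0.03]
24 [ 1.4  -6.38 -0.04]
30 [ 2.16 -7.84 -0.06]
36 [ 3.06 -9.22 -0.07]
42 [  4.11 -10.49  -0.09]
48 [  5.28 -11.65  -0.11]
54 [  6.56 -12.67  -0.12]
60 [  7.95 -13.56  -0.14]
66 [  9.42 -14.3   -0.16]
68.8 [ 10.13 -14.59  -0.17]
```

Request:
{"method": "drive_tool", "body": {"moves": [[1, [0, -0.8, 0], 3], [1, [0.1, -1.6, 0], 6], [1, [0.4, -3.2, 0], 12], [1, [0.8, -4.8, 0], 18], [1, [1.4, -6.3, 0], 24], [1, [2.1, -7.8, -0.1], 30], [1, [3.0, -9.1, -0.1], 36], [1, [4.0, -10.4, -0.1], 42], [1, [4.6, -11, -0.1], 45], [1, [4.6, -11, -0.1], 45]]}}

```text
clock: 26.28
eef_pos: [570.4, 133.0, 185.5]
tcp_rot: [3.133, 0.001, 2.079]
contact_force: [-3.1, 3.8, 3.0]
opening: 0.18
```

```bash
cat > plan.py <<'E'
from h import *
s=r.sense();p=s['eef_pos'];H=np.array([495,270.]);d=np.array([515.5,34.2])
v=p[:2]-H;a=np.arctan2(v[0],-v[1]);b=np.arctan2((d-H)[0],-(d-H)[1]);print(p,s['tcp_rot'],s['contact_force'],'R',np.linalg.norm(v),a,b,'deg',np.degrees(b-a))
Rm=R.from_euler('xyz',s['tcp_rot']).as_matrix()
n=np.linalg.norm(v);e=np.degrees(a-b)
for k in np.arange(6,abs(e),6).tolist()+[abs(e)]:
    k*=np.sign(e)
    t=a-np.radians(k);q=H+n*np.array([np.sin(t),-np.cos(t)])
    print(round(k,1),(Rm.T@np.r_[q-p[:2],0]/10).round(2))
E
python3 plan.py
```

```text
[570.35202997 133.00701746 185.45545758] [3.13309318e+00 1.42502707e-03 2.07929081e+00] [-3.1076324   3.77761675  2.96554988] R 156.34898683761224 0.5028762174416704 0.08672003840514314 deg -23.84399267708368
6.0 [ 0.09 -1.63 -0.01]
12.0 [ 0.36 -3.25 -0.03]
18.0 [ 0.79 -4.83 -0.04]
23.8 [ 1.37 -6.31 -0.06]
```

Request:
{"method": "drive_tool", "body": {"moves": [[1, [0, -0.8, 0], 3], [1, [0.1, -1.6, 0], 6], [1, [0.4, -3.2, 0], 12], [1, [0.8, -4.8, 0], 18], [1, [1.1, -5.6, 0], 21], [1, [1.4, -6.3, 0], 24], [1, [1.4, -6.3, 0], 24], [1, [1.4, -6.3, 0], 24]]}}

```text
clock: 27.28
eef_pos: [508.7, 114.4, 185.4]
tcp_rot: [3.133, -0.002, 1.662]
contact_force: [-1.6, -2.4, 8.6]
opening: 0.179
```

```bash
python3 plan.py; python3 look.py 13;python3 - <<'E'
from h import *
s,f=snap('side','side13.png')
for t,z in [('lens_center',165),('driver_center',17),('driver',4)]:
    for d in r.spot_point(t,'side')[:2]: print(t,d['score'],np.round(d['at']),px2w(f,s,d['at'],z))
a=cv2.imread('pics/top13.png')
cv2.imwrite('pics/c13.png',cv2.resize(a[240:330,200:360],None,fx=5,fy=5,interpolation=2))
a=cv2.imread('pics/side13.png')
cv2.imwrite('pics/c13s.png',cv2.resize(a[160:310,220:380],None,fx=4,fy=4,interpolation=2))
E
```

```text
[508.65943144 114.37879558 185.37959942] [ 3.13300253e+00 -1.52123127e-03  1.66161516e+00] [-1.6336245  -2.4134913   8.64019638] R 156.21952289063222 0.0875492154977603 0.08672003840514314 deg -0.047508347875891685
0.0 [ 0.   -0.01 -0.  ]
27.275 [508.65943144 114.37879558 185.37959942] [ 3.13300253e+00 -1.52123127e-03  1.66161516e+00] 0.17867347111467916
wrist lamp_stand 0.56 [321.  30.] [495. 271.   0.]
wrist lamp_knob 0.67 [319. 314.] [507. 116. 200.]
wrist lens_center 0.56 [319. 404.] [515.  34. 165.]
wrist holder 0.63 [412. 348.] [621. -34.   0.]
wrist holder 0.58 [453. 222.] [636. 109.   0.]
top lens_center 0.57 [309. 280.] [512.  42. 165.]
top holder 0.89 [340. 235.] [630. -40.   0.]
top holder 0.81 [284. 234.] [634. 112.   0.]
top holder 0.66 [359. 275.] [517. -92.   0.]
lens_center 0.67 [286. 226.] [513.37229816  32.74426527 165.        ]
driver_center 0.82 [286. 267.] [509.32797205  32.70929804  17.        ]
driver 0.57 [289. 271.] [515.65181379  30.12680589   4.        ]
```

View pics/c13.png

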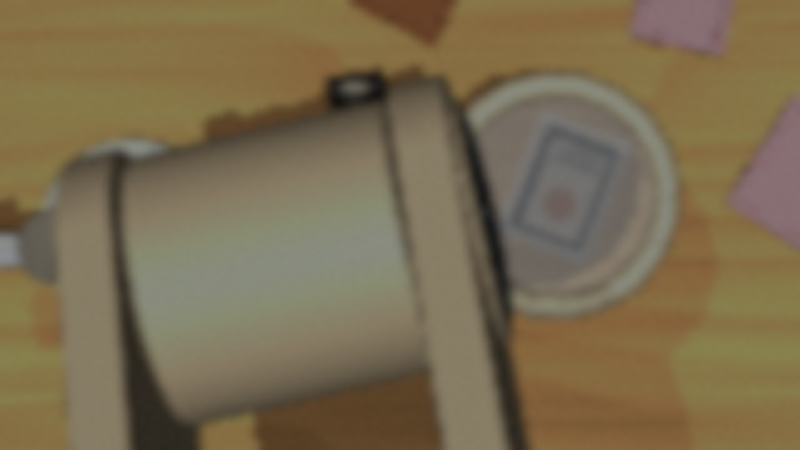

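View pics/c13s.png

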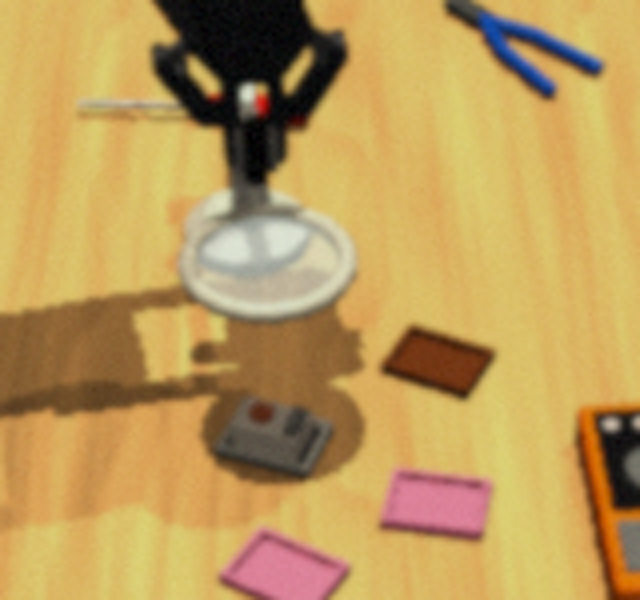

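View pics/wrist13.png

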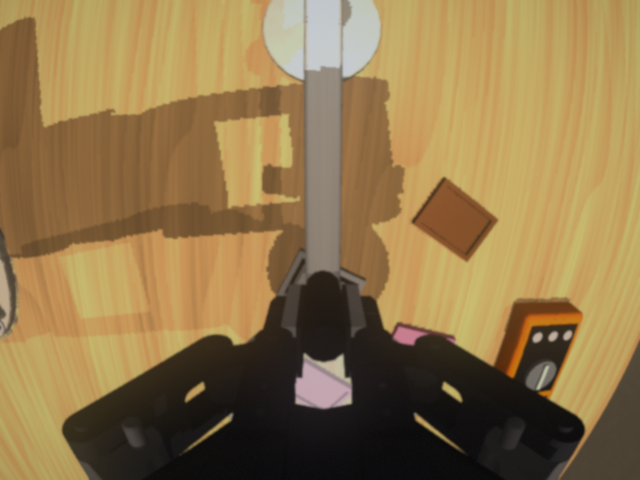

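The lens at (514,34) is over the driver. I let go slowly, rise and back off.

Request:
{"method": "drive_tool", "body": {"moves": [[0.6, [0, 0, 0], 0], [0.5, [0, 0, 0], 0], [0.4, [0, 0, 0], 0], [0.3, [0, 0, 0], 0], [0.2, [0, 0, -1], 0], [0.1, [0, 0, -4], 0], [0, [0, 0, -8], 0], [0, [0, 0, -12], 0], [0, [0, 0, -12], 0]]}}

```text
clock: 29.3
eef_pos: [509.5, 114.5, 309.4]
tcp_rot: [3.126, -0.002, 1.662]
contact_force: [0.2, 0.2, 0.1]
opening: 1.003
```

```bash
python3 look.py 14
python3 - <<'E'
from h import *
a=cv2.imread('pics/wrist14.png')
cv2.imwrite('pics/c14.png',cv2.resize(a[200:400,230:430],None,fx=3,fy=3,interpolation=2))
E
```

```text
29.3 [509.53999178 114.49441969 309.41180437] [ 3.12637394e+00 -2.35222565e-03  1.66163271e+00] 1.002623832700862
wrist lamp_stand 0.85 [319.  54.] [495. 270.   0.]
wrist lamp_knob 0.88 [318. 224.] [508. 118. 200.]
wrist lens_center 0.85 [321. 306.] [518.  34. 165.]
wrist holder 0.79 [391. 297.] [622. -34.   0.]
wrist holder 0.69 [416. 193.] [634. 112.  -0.]
wrist driver_center 0.45 [318. 246.] [516.  36.  13.]
wrist driver 0.47 [318. 248.] [516.  29.   0.]
top lens_center 0.83 [312. 281.] [510.  35. 165.]
top holder 0.78 [335. 234.] [631. -27.   0.]
top holder 0.76 [283. 232.] [640. 116.   0.]
top holder 0.59 [361. 273.] [523. -97.   0.]
top driver_center 0.25 [312. 283.] [499.  37.  13.]
```

View pics/c14.png

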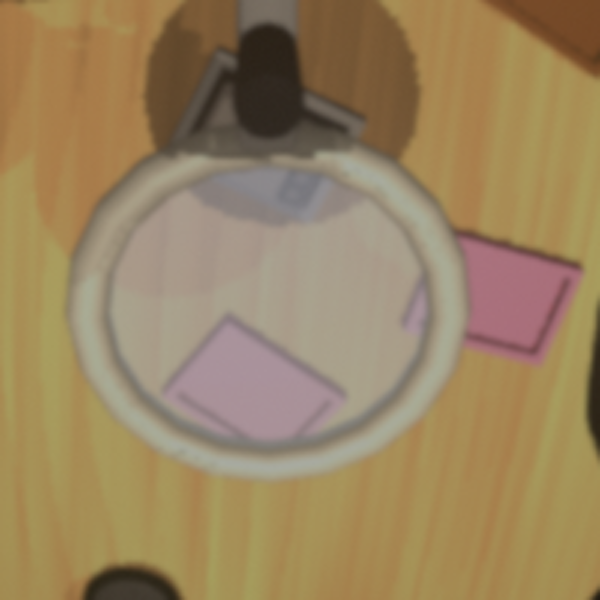

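Request:
{"method": "drive_tool", "body": {"moves": [[0, [0, 0, -5], 0], [0, [-30, -8, -5], 0], [0, [-30, -8, -5], 0], [0, [-30, -8, -5], 0], [0, [-30, -8, -5], 0], [0, [-30, -8, -5], 0], [0, [-30, -8, -5], 0], [0, [-30, -8, -5], 0]]}}

```text
clock: 31.0
eef_pos: [454.7, -191.9, 354.0]
tcp_rot: [3.133, -0.002, 1.66]
contact_force: [0.7, 0.4, -1.3]
opening: 1.002
```

```bash
python3 look.py 15
python3 - <<'E'
from h import *
a=cv2.imread('pics/top15.png')
cv2.imwrite('pics/c15.png',cv2.resize(a[240:330,180:340],None,fx=5,fy=5,interpolation=2))
E
```

```text
31.0 [ 454.74672102 -191.92255551  354.04338044] [ 3.13327706e+00 -2.10159600e-03  1.66038732e+00] 1.0016450683210174
wrist holder 0.72 [378. 111.] [522. -96.   0.]
wrist holder 0.61 [456.  79.] [626. -36.   0.]
wrist holder 0.56 [383.  14.] [517.  40.  -0.]
wrist holder 0.56 [387.  13.] [522.  41.   0.]
wrist driver_center 0.86 [386.  13.] [519.  36.  13.]
wrist driver_center 0.15 [380.  20.] [512.  26.  13.]
wrist driver 0.62 [383.  18.] [518.  34.   0.]
top lamp_stand 0.6 [222. 286.] [493. 285.   0.]
top lamp_knob 0.89 [273. 282.] [508. 122. 200.]
top lens_center 0.84 [312. 280.] [513.  34. 165.]
top holder 0.9 [286. 236.] [627. 107.   0.]
top holder 0.76 [360. 273.] [523. -94.   0.]
top holder 0.65 [340. 235.] [628. -41.   0.]
```

View pics/c15.png

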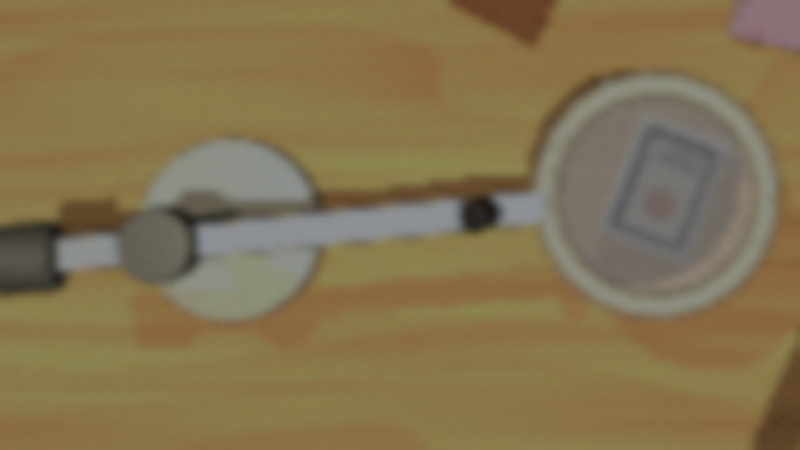

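View pics/top15.png

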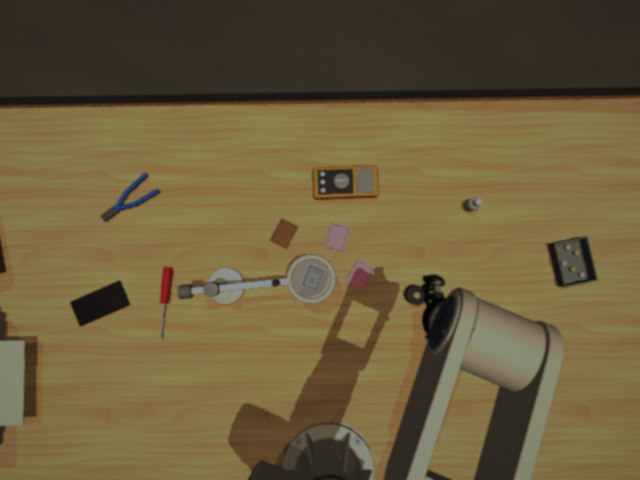

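Run:
```python
from h import *
s=r.sense();f=r.grab_frame('top')
q=lambda x,y,z:px2w(f,s,(180+x/5,240+y/5),z)
l=q(656,194,171); d=np.mean([q(*c,9) for c in [(645,108),(737,142),(690,262),(598,228)]],0)
print('lens',l,'holder',d,np.hypot(*(l-d)[:2]))
print(s['qvel'],s['contact_force'])
r.sign_off()
```

```text
lens [514.87104331  35.4783045  171.        ] holder [514.69096219  32.76579447   9.        ] 2.718481165812076
[-0.00318719  0.00078536  0.00020216 -0.00037351  0.00042645  0.00023067] [-0.40518921  0.11366943  0.09722776]
the job is handed in; nothing more can be done
```

I swung the magnifier about 77° out by its knob, set the lamp driver in the aluminium-rimmed holder with the black floor, swung the lens back over it, let go, backed off and handed the job in at about 31 s.

**Last checks:**
- **Driver:** in the wrist picture taken right after release it lay flat, about 1 mm from the holder's centre in x and y and within 0.01 rad of its long side. I did not measure it again after the lens came back, but the top view still shows it in the holder.
- **Lens:** it is about 3 mm from the holder's centre in the final top picture, so about 4 mm at most from the driver. The limit is 20 mm.
- **Robot:** it is clear, with a force reading under 1 N. The bystanders look unmoved in the final top view.

**Disagreements:**
- After placing, one wrist measurement put holder and driver about 5 mm short in world x, probably because I used a later pose reading than the picture's. The two were measured alike, so the offset between them still holds.
- My circle fit through the knob positions gave a radius of 157.8 mm instead of 155 mm. I used a hinge position measured from the pictures instead.
- The network's own readings of the lens, holder and driver scattered by up to about 15 mm, so I took positions from edges in enlarged pictures.

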